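Contact check on a row of solenoid valves

TASK

Pull the red dust plug straight up out of the yellow valve's test socket and put it in the small empty blue bin. Then take the orange test probe from its rest and touch its tip gently to the brass contact pads, first in the yellow valve's socket, then on the white valve, then on the green valve, keeping it on each for half a second. Lay the probe back in both saddles of its rest, and leave the other things on the counter standing where they are.

Things in the scene. Friction and masses are not known exactly. Their poses are not given: they have to be found in the camera images.
- plug: red dust plug, 30 g, in the yellow valve's socket. Origin: centre of its foot; z up its axis. Shaft 20 mm across up to 17 mm, flange 32 mm across from 17 to 21 mm, round knob to grip 22 mm across from 21 to 50 mm. Sprung balls catch its groove: a straight pull of about 8 N frees it; clear of the socket after 20 mm
- bin: small empty blue open bin, fixed, in front of the robot to one side, 130 x 110 x 50 mm outside, 4 mm wall and floor; origin: centre of its underside
- probe: orange test probe, about 120 g, lying on its rest. Handle 116 x 20 x 22 mm (x, y, z); origin: centre of the handle's underside, x along the handle towards the tip, z up. At x = 78 mm a steel stem (10 mm across) runs straight down to z = -25 mm, then a brass pin (6 mm across) to the tip at z = -50 mm. The pin is sprung: it yields 8 mm upward at 1.5 to 4 N
- probe_tip (a point): the tip of the probe's pin, centre of its end
- rest: dark steel probe rest, fixed. Origin: centre of its underside, x along the probe as it lies. Base 100 x 70 x 8 mm; two saddles 10 mm thick at x = -36 and +36 mm, floor at z = 70 mm, cheeks 30 mm apart rising to 82 mm. The probe's origin starts at z = 70 mm, x within 8 mm
- valve_yellow: yellow valve, one of three side by side 85 mm apart in any order, fixed: aluminium block 72 x 44 x 36 mm; on its +x half a black coil (32 x 36 mm, top at z = 66 mm) with a yellow label. Origin: centre of underside, 6 mm above the table. Test point at x = -18 mm: a square socket, 32 mm outside, 22 mm inside (17 mm between sprung balls in y), rim at z = 58, pad top at z = 39 mm
- valve_white: white valve, one of three side by side 85 mm apart in any order, fixed: aluminium block 72 x 44 x 36 mm; on its +x half a black coil (32 x 36 mm, top at z = 66 mm) with a white label. Origin: centre of underside, 6 mm above the table. Test point at x = -18 mm: a white disc 28 mm across, brass pad on it with its top at z = 50 mm
- valve_green: green valve, one of three side by side 85 mm apart in any order, fixed: aluminium block 72 x 44 x 36 mm; on its +x half a black coil (32 x 36 mm, top at z = 66 mm) with a green label. Origin: centre of underside, 6 mm above the table. Test point at x = -18 mm: a green disc 28 mm across, brass pad on it with its top at z = 50 mm
- pad_yellow: brass contact pad, 12 mm across, flat top, fixed on the yellow valve, at the bottom of its socket, under the plug; origin: centre of its underside
- pad_white: brass contact pad, 12 mm across, flat top, fixed on the white valve; origin: centre of its underside
- pad_green: brass contact pad, 12 mm across, flat top, fixed on the green valve; origin: centre of its underside
- yellow_point (a point): centre of the top of the yellow valve's pad, 19 mm below the socket's rim
- white_point (a point): centre of the top of the white valve's pad
- green_point (a point): centre of the top of the green valve's pad
- regulator: bystander: air filter regulator, black and orange, standing, 44 mm wide (square head, 62 mm over its corners), 165 mm tall, loose, between the robot and the valves; origin: centre of its foot
- spray: bystander: green spray bottle, standing, 44 mm across, 150 mm tall, loose, between the robot and the valves; origin: centre of its foot
- ball_valve: bystander: steel ball valve with red lever, 76 mm long, 53 mm high, lever reaching 73 mm from the centre to its +y; origin: centre of its underside
- ball_valve2: bystander: a second ball valve of the same make; origin: centre of its underside
- nipple: bystander: steel hose nipple standing, 32 mm across, 46 mm high; origin: centre of its foot
- nipple2: bystander: a second steel nipple of the same make
- clamp: bystander: steel hose clamp ring lying flat, 56 mm across, 14 mm high; origin: centre of its underside
Mind the look-alikes: they are no part of the job. Of the things like the plug, leave any that is pink, purple or turquoise; of the rest the larger one is meant.

How it is judged:
By the outcome, as a careful person would: the job done as asked, in the order asked, and still so for the second after the job is handed in, with the robot touching nothing.
It also fails if it takes over 72 s, if anything falls off the work surface, if the arm or the gripper's body presses on something with over 40 N, if the wrist force passes 120 N, or if a joint passes its speed limit or range.

ROBOT

A 6-joint arm with a two-finger parallel gripper is mounted at the origin on the work surface. World frame = base frame: x ahead of the robot, y to its left, z up, the work surface at z = 0. Lengths are in m, angles in rad, forces in N, time in s.
With the tool pointing down it reaches from about 0.425 to 0.95 m from the base axis. Payload 14.7 kg.
Tool frame: the origin (TCP) lies at the very end of the fingers, on their centre line; the grasp point (between the pads) lies 19 mm behind it; z points along the fingers, y is the line along which they close (so a half turn about z gives the same grasp; the last joint's range is limited). The gripper opens to 85 mm and grips with 20 to 120 N. Pads are 22 mm wide; open, the fingers measure 114 mm over their backs; the gripper's body (76 mm by 85 mm) begins 54 mm behind the grasp point. The pads swing forward as they close: fully open they stand 13 mm farther back than shut.
Start: joints at [1.258, 0.48, 1.596, -0, 1.065, -0.047], TCP at [0.171, 0.627, 0.231] pointing down, gripper open.
Joint ranges: [-2.75, 2.75], [-0.82, 2.05], [0.23, 2.67], [-1.56, 4.7], [0.09, 2.69], [-2.92, 2.92]. Speed limits (rad/s): [1.89, 1.89, 2.39, 3.01, 3.01, 3.01].

INTERFACE

Orientations are given as a unit quaternion [x, y, z, w].
In Python, from bench import env gives the robot as it stands.
- The arm moves only by the tool servo_tool, never from a script. Its argument "rows" is a list that holds one entry, the list of rows, each a list of 4 numbers: the shift along the tool's x, y, z in mm, then the turn about the tool's z in degrees. A call has 1 to 20 rows; each row shifts and turns the commanded pose from where the row before left it, along the tool's axes as they then stand; what a row does not reach is not made up. A row lasts 1/12 s, in which the tool goes at most 41.7 mm and 7.16 degrees, less where a joint would pass 70% of its speed; a pose out of reach is approached as far as the arm can. A call is refused whole if a number of a shift passes 41.7 or a number of a turn 7.16, either way. A call with a gripper value outside its range is refused whole. "claw" is the finger opening in mm, from 0 to 85.4, set as the call begins (left out, the last holds). The fingers move at their own pace and stop on an object; "newtons" is the grip in N (left out, the last holds). Time passes only in rows, so rows that do not move let the fingers close. It gives the time, the measured TCP pose, the force, the opening and the grip force at its end, in the units of the state.
- env.get_state(): the state, without advancing time (a new reading comes with each control period).
- env.capture(name): name is "side" or "top" or "wrist"; returns a dict with "img" (420x560x3 uint8, blue, green, red), "fx", "fy", "cx", "cy" (pixels), "xyz" and "attitude" of the camera in the world; the wrist camera has in their place "hand_eye" (4x4, takes a point from camera to tool coordinates, whose origin is the TCP and whose axes are the flange's). Camera axes: x right, y up, looking along -z (the intrinsics and any distortion apply to the point x, -y, -z); pixel columns grow to the right and rows downward; lengths in m; the calibration is good to about 2 mm. A picture is of the moment at which its call begins: read the wrist's pose just before it. There is no depth.
- env.hand_in(): hands the job in; it is judged then, once.
Trained networks look in the newest picture that a camera, given by its name, has taken for a name from the list of things; names that differ only in an ending like _2 or _b are one class to them, and where a whole thing is asked for, a point or a joint stands for the part that bears it (a point fixed in the world has none). Each returns a list of dicts, best first, with "score" (0 to 1); they miss things now and then, are a little off and sometimes report something else, mostly with a low value. They report only what shows in the picture. A call takes as long as a camera call. They do not tell look-alikes from the thing itself.
- env.trace(thing, camera): "pixels" (420x560 bool, what is visible of it) and "location" ([row, column] in pixels, amid what is visible of it).
The state is a dict: "time": time; "joint_positions": joint angles; "joint_velocities": joint speeds; "joint_torque": joint torques, N m; "position": TCP position; "tcp_rot": TCP orientation; "contact_force": force on the tool from outside, world axes, zero at the start; "ft_torque": the same for the moment, N m; "width": finger opening in m; "grip_force": force on a finger pad.
Only numpy, scipy, OpenCV 4.12 (cv2) and the standard library are available. Lean on these libraries where they do the work, as an engineer would, in place of code of your own. Each camera call takes 0.05 s, during which the arm holds its last target. There are 200 camera calls.

## Working session

There is one attempt and no reset: what is moved stays moved. The work goes in short steps, Python scripts to look and compute and a tool call to move; the robot and the scene stay as the last step left them, time stands still between calls to the robot, and variables do not carry over. Pictures are saved under pics/ and viewed, at most 10 in all, crops included, and the job is handed in when it is done.

Besides the shell and the picture viewer there is one more tool, called after "Call:" as a command line: name --argument value ..., lists and objects as JSON in quotes. servo_tool: Moves the arm, as the interface text tells. Its arguments: {"type":"object","properties":{"rows":{"type":"array","items":{"type":"array","items":{"type":"array","items":{"type":"number"}}}},"claw":{"type":"number"},"newtons":{"type":"number"}},"required":["rows"]}

```bash
ls; mkdir -p pics
cat > h.py <<'E'
from bench import env
import numpy as np, cv2
from scipy.spatial.transform import Rotation as R
def att(a):
    a=np.array(a,float)
    return a if a.shape==(3,3) else R.from_quat(a).as_matrix()
def cam(name):
    s=env.get_state(); c=env.capture(name)
    if 'hand_eye' in c:
        T=np.eye(4);T[:3,:3]=R.from_quat(s['tcp_rot']).as_matrix();T[:3,3]=s['position']
        M=T@np.array(c['hand_eye']); c['R']=M[:3,:3];c['t']=M[:3,3]
    else: c['R']=att(c['attitude']);c['t']=np.array(c['xyz'])
    return c
def px2z(c,rc,z):
    r,cc=rc
    d=c['R']@np.array([(cc-c['cx'])/c['fx'],-(r-c['cy'])/c['fy'],-1])
    return c['t']+d*(z-c['t'][2])/d[2]
def proj(c,p):
    q=c['R'].T@(np.array(p)-c['t']); return np.array([c['cy']-c['fy']*q[1]/-q[2], c['cx']+c['fx']*q[0]/-q[2]])
E
python3 - <<'E'
from h import *
s=env.get_state(); print({k:np.round(v,3) for k,v in s.items()})
for n in ['top','side','wrist']:
    c=cam(n); print(n,{k:(np.round(v,3) if not k=='img' else 0) for k,v in c.items()})
    cv2.imwrite(f'pics/{n}0.png',c['img'])
    for t in ['plug','bin','probe','probe_tip','rest','valve_yellow','valve_white','valve_green','pad_white','pad_green','regulator','spray']:
        print(t,[(round(float(d['score']),2),np.round(d['location']).tolist(),int(d['pixels'].sum())) for d in env.trace(t,n)][:4])
E
```

```text
pics
{'time': np.float64(0.0), 'joint_positions': array([ 1.258,  0.481,  1.597, -0.   ,  1.065, -0.047]), 'joint_velocities': array([ 0.001,  0.001,  0.001, -0.   , -0.001,  0.002]), 'joint_torque': array([-5.0000e-03, -9.5061e+01, -4.3020e+01, -1.0000e-03,  1.2000e-02,
       -0.0000e+00]), 'position': array([0.171, 0.627, 0.231]), 'tcp_rot': array([ 0.132,  0.991, -0.001, -0.   ]), 'contact_force': array([-0.32 , -0.079, -0.094]), 'ft_torque': array([ 0.004,  0.015, -0.04 ]), 'grip_force': np.float64(0.0), 'width': np.float64(0.085)}
top {'img': 0, 'fx': np.float64(459.028), 'fy': np.float64(459.028), 'cx': np.float64(276.848), 'cy': np.float64(209.95), 'xyz': array([ 4.190e-01, -1.000e-03,  1.075e+00]), 'attitude': array([-0.057,  0.052,  0.712, -0.698]), 'R': array([[-0.019,  0.988, -0.153],
       [-1.   , -0.02 , -0.006],
       [-0.009,  0.153,  0.988]]), 't': array([ 4.190e-01, -1.000e-03,  1.075e+00])}
plug [(0.65, [196.0, 340.0], 162), (0.63, [155.0, 307.0], 50), (0.6, [243.0, 333.0], 157), (0.48, [245.0, 362.0], 160)]
bin [(0.84, [252.0, 420.0], 3322), (0.38, [201.0, 262.
[... 1349 characters left out ...]
.55, [241.0, 222.0], 1521)]
spray [(0.7, [183.0, 193.0], 1053), (0.43, [282.0, 357.0], 881)]
wrist {'img': 0, 'fx': np.float64(330.897), 'fy': np.float64(330.897), 'cx': np.float64(283.047), 'cy': np.float64(209.47), 'hand_eye': array([[-0.001,  0.957,  0.29 ,  0.074],
       [ 1.   ,  0.001, -0.001,  0.   ],
       [-0.001,  0.29 , -0.957, -0.143],
       [ 0.   ,  0.   ,  0.   ,  1.   ]]), 'R': array([[ 0.263, -0.923, -0.28 ],
       [ 0.965,  0.252,  0.075],
       [ 0.001, -0.29 ,  0.957]]), 't': array([0.099, 0.647, 0.374])}
plug []
bin []
probe []
probe_tip []
rest [(0.38, [415.0, 111.0], 17)]
valve_yellow []
valve_white []
valve_green []
pad_white []
pad_green []
regulator []
spray []
```

Run:
```python
import cv2
a=cv2.imread('pics/top0.png')[100:340,120:460]; cv2.imwrite('pics/topc.png',cv2.resize(a,None,fx=2.35,fy=2.35,interpolation=cv2.INTER_CUBIC))
b=cv2.imread('pics/side0.png')[110:400,140:440]; cv2.imwrite('pics/sidec.png',cv2.resize(b,None,fx=2,fy=2,interpolation=cv2.INTER_CUBIC))
```

```text
(no output)
```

View pics/topc.png

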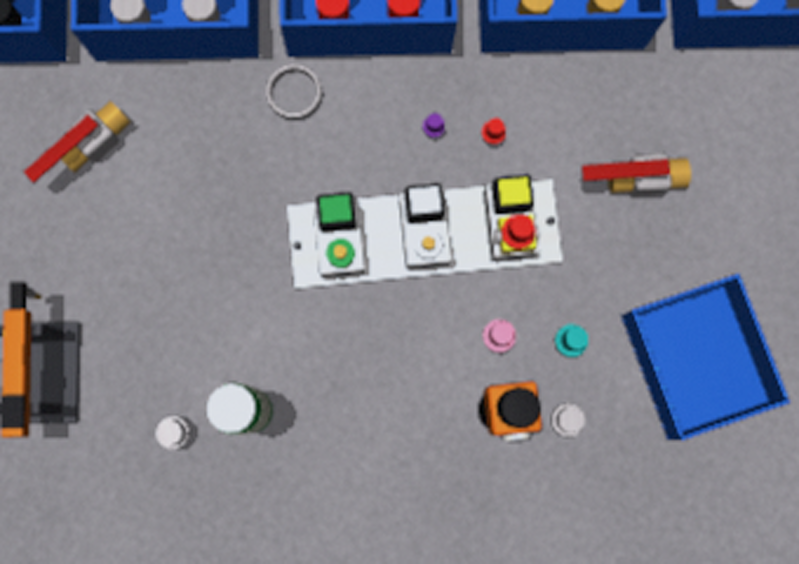

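View pics/sidec.png

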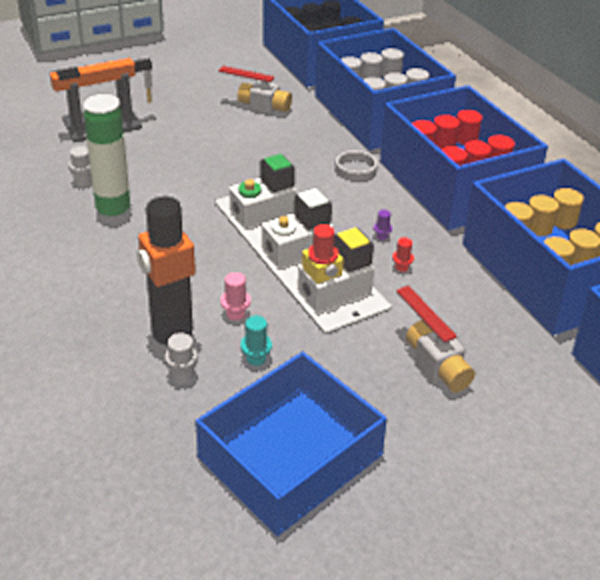

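The top picture shows, left to right, the green, white and yellow valves. The red plug stands in the yellow socket at about (r199, c341). The bin is at (252,420), the probe on its rest at the far left (about 255,127), the regulator at (272,338) and the spray at (273,219).

Plug candidates: red in the socket (199,341), small loose red (156,330), purple (153,304), pink (243,333) and turquoise (245,363). The larger red one, seated in the yellow valve, is the one meant.

Run:
```python
from h import *
c=cam('top')
f=lambda x,y:(100+y/2.35,120+x/2.35)
def tri(n,obs):pass
for n,p,z in [('plugtop',f(521,229),.097),('white',f(428,243),.056),('green',f(340,251),.056),('coily',f(513,193),.072),('coilw',f(424,203),.072),('coilg',f(337,210),.072),('plateL',f(297,245),.006),('plateR',f(551,220),.006),
 ('reg',f(519,408),.165),('spray',f(232,407),.15),('pink',f(500,335),.05),('turq',f(571,340),.05),('redsmall',f(494,130),.04),('nip2',f(568,420),.046),('probe near',f(14,435),.092),('probe far',f(18,305),.092),
 ('bin1',f(625,314),.05),('bin2',f(738,276),.05),('bin3',f(787,400),.05),('bin4',f(676,439),.05)]:
    print(n,np.round(px2z(c,p,z),4))
s=cam('side'); g=lambda x,y:(110+y/2,140+x/2)
for n,p,z in [('plugtop',g(323,231),.097),('white',g(284,219),.056),('green',g(249,184),.056),('reg',g(164,205),.165),('spray',g(103,103),.15),('probe handle near end',g(55,74),.092),('probe handle far end',g(135,62),.092)]:
    print('side',n,np.round(px2z(s,p,z),4))
```

```text
plugtop [ 0.5948 -0.1365  0.097 ]
white [ 0.5903 -0.0527  0.056 ]
green [0.5843 0.0317 0.056 ]
coily [ 0.6341 -0.1337  0.072 ]
coilw [ 0.6262 -0.0491  0.072 ]
coilg [0.6211 0.0334 0.072 ]
plateL [0.5994 0.0764 0.006 ]
plateR [ 0.6198 -0.1796  0.006 ]
reg [ 0.4309 -0.1193  0.165 ]
spray [0.4365 0.1224 0.15  ]
pink [ 0.5014 -0.1189  0.05  ]
turq [ 0.4953 -0.186   0.05  ]
redsmall [ 0.7049 -0.1217  0.04  ]
nip2 [ 0.4204 -0.1803  0.046 ]
probe near [0.4163 0.3269 0.092 ]
probe far [0.5341 0.3269 0.092 ]
bin1 [ 0.5191 -0.2385  0.05  ]
bin2 [ 0.5534 -0.3482  0.05  ]
bin3 [ 0.4351 -0.3858  0.05  ]
bin4 [ 0.401  -0.2796  0.05  ]
side plugtop [ 0.5977 -0.1382  0.097 ]
side white [ 0.5929 -0.0529  0.056 ]
side green [0.5837 0.028  0.056 ]
side reg [ 0.4337 -0.121   0.165 ]
side spray [0.4388 0.1219 0.15  ]
side probe handle near end [0.4225 0.33   0.092 ]
side probe handle far end [0.5339 0.3227 0.092 ]
```

Call:
servo_tool --rows '[[[0, 0, 0, -6.3], [0, 0, 0, -6.3], [0, 0, 0, -6.2], [-17, -36, 0, 0], [-17, -36, 0, 0], [-17, -36, 0, 0], [-17, -36, 0, 0], [-17, -36, 0, 0], [-17, -36, 0, 0], [-17, -36, 0, 0], [-17, -36, 0, 0], [-17, -36, 0, 0], [-17, -36, 0, 0], [-17, -36, 0, 0], [-17, -36, 0, 0], [-17, -36, 0, 0], [-17, -36, 0, 0], [-17, -36, 0, 0], [-17, -36, 0, 0], [-17, -36, 0, 0]]]' --claw 45

```text
time: 3.72
position: [0.4979, 0.0323, 0.2315]
tcp_rot: [-0.031, 1.0, 0.0, 0.0]
contact_force: [1.6, 0.8, 0.5]
width: 0.0447
grip_force: 0.0
```

Call:
servo_tool --rows '[[[-17, -36, 0, 0], [-17, -36, 0, 0], [-17, -36, 0, 0], [-17, -36, 0, 0], [-17, -33, 0, 0], [0, 0, 0, 0], [0, 0, 0, 0], [0, 0, 0, 0]]]'

```text
time: 4.38
position: [0.5926, -0.1369, 0.231]
tcp_rot: [-0.031, 1.0, 0.0, -0.0]
contact_force: [0.1, 0.3, -0.0]
width: 0.0447
grip_force: 0.0
```

Run:
```python
from h import *
s=env.get_state(); print(s['time'],np.round(s['position'],4),np.round(s['tcp_rot'],4),np.round(s['contact_force'],2),s['width'],np.round(s['joint_positions'],2))
c=cam('wrist'); cv2.imwrite('pics/w1.png',c['img'])
for p in [(.595,-.137,.097),(.592,-.053,.056),(.584,.03,.056)]: print(proj(c,p))
for t in ['plug','pad_white','pad_green','valve_yellow','valve_white']:
    for d in env.trace(t,'wrist')[:3]: print(t,d['score'],np.round(d['location']),np.round(px2z(c,d['location'],.097 if t=='plug' else .056),4))
```

```text
4.3833 [ 0.5926 -0.1369  0.231 ] [-3.080e-02  9.995e-01  2.000e-04 -4.000e-04] [ 0.11  0.33 -0.04] 0.04471730737675817 [-0.28  0.42  1.7   0.    1.02 -1.91]
[201.50817061 282.16234156]
[192.48297702 367.27770377]
[189.56075549 452.0216912 ]
plug 0.96 [ 98. 302.] [ 0.5088 -0.1268  0.097 ]
plug 0.91 [281. 287.] [ 0.6716 -0.1275  0.097 ]
plug 0.73 [196. 282.] [ 0.5898 -0.1375  0.097 ]
pad_green 0.71 [189. 449.] [0.5833 0.0268 0.056 ]
valve_yellow 0.81 [215. 282.] [ 0.6207 -0.1357  0.056 ]
valve_white 0.69 [208. 363.] [ 0.6077 -0.0554  0.056 ]
```

View pics/w1.png

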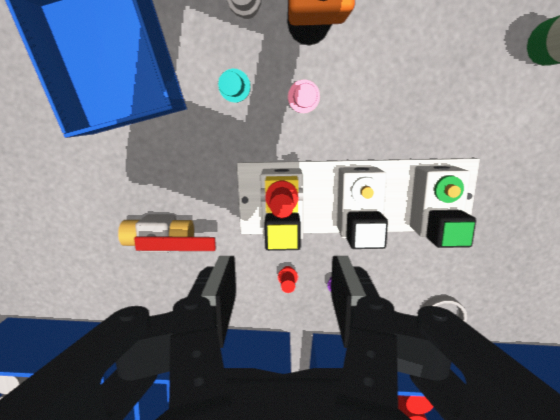

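The wrist picture shows the tall red plug on the yellow-labelled valve at (r200, c282). The white pad is at (192,367) and the green pad at (190,453). I'll confirm the plug in one enlarged crop and measure it.

Run:
```python
from h import *
c=cam('wrist'); im=c['img'].copy()
hsv=cv2.cvtColor(im,cv2.COLOR_BGR2HSV)
brass=cv2.inRange(hsv,(15,90,120),(28,255,255))
for n,(r,cc) in {'white':(192,367),'green':(190,453)}.items():
    m=brass[r-9:r+10,cc-9:cc+10]; ys,xs=np.nonzero(m); p=(ys.mean()+r-9,xs.mean()+cc-9); print(n,len(ys),p,px2z(c,p,.056))
red=cv2.inRange(hsv,(0,120,60),(8,255,255))|cv2.inRange(hsv,(172,120,60),(180,255,255))
m=np.zeros_like(red); m[170:225,255:310]=red[170:225,255:310]; ys,xs=np.nonzero(m); print('red',ys.min(),ys.max(),xs.min(),xs.max(),xs.mean())
cr=im[160:260,220:340].copy(); cr=cv2.resize(cr,None,fx=5,fy=5,interpolation=cv2.INTER_CUBIC)
def circ(cx,cy,z,r,col):
    pts=np.array([proj(c,(cx+r*np.cos(a),cy+r*np.sin(a),z))[::-1] for a in np.linspace(0,6.28,40)])
    cv2.polylines(cr,[((pts-[220,160]+.5)*5).astype(int)],True,col,1)
circ(.595,-.137,.097,.011,(255,255,255)); circ(.595,-.137,.066,.016,(255,0,0))
cv2.imwrite('pics/w1c.png',cr)
```

```text
white 113 (np.float64(191.58407079646017), np.float64(366.16814159292034)) [ 0.59168774 -0.05349569  0.056     ]
green 118 (np.float64(190.6271186440678), np.float64(452.33898305084745)) [0.58541209 0.03136907 0.056     ]
red 180 217 265 297 280.87268770402613
```

View pics/w1c.png

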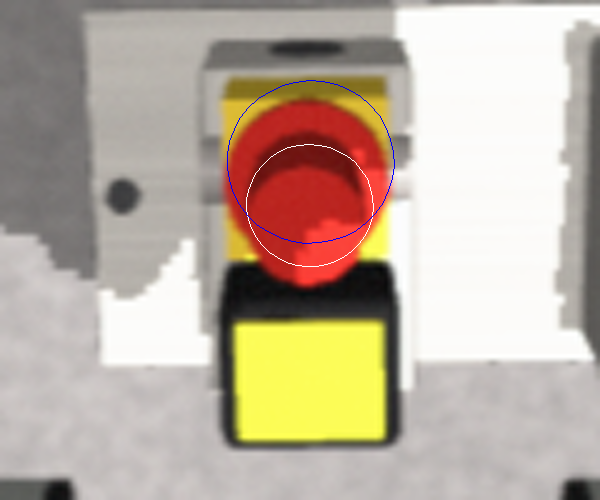

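The crop shows the red plug with its flange seated over the yellow-rimmed socket, next to the yellow-labelled coil. It is the larger red one, so it is the one meant. Its axis lies about 4 mm further in x than I had drawn, near (0.598, -0.138), which agrees with extrapolating the 85 mm pad row.

Call:
servo_tool --rows '[[[-5, -1, 20, 0], [0, 0, 30, 0], [0, 0, 30, 0], [0, 0, 30, 0], [0, 0, 20, 0], [0, 0, 15, 0], [0, 0, 10, 0], [0, 0, 5, 0], [0, 0, 0, 0], [0, 0, 0, 0]]]'

```text
time: 5.57
position: [0.5986, -0.1377, 0.0719]
tcp_rot: [-0.031, 1.0, -0.0, 0.0]
contact_force: [0.4, 0.9, 0.1]
width: 0.045
grip_force: 0.0
```

Call:
servo_tool --rows '[[[0, 0, 0, 0], [0, 0, 0, 0], [0, 0, 0, 0], [0, 0, 0, 0], [0, 0, 0, 0], [0, 0, 0, 0]]]' --claw 10 --newtons 50

```text
time: 6.07
position: [0.5989, -0.1379, 0.0725]
tcp_rot: [-0.031, 1.0, -0.0, 0.001]
contact_force: [-1.6, 1.1, 7.7]
width: 0.0205
grip_force: 48.6
```

Call:
servo_tool --rows '[[[0, 0, -2, 0], [0, 0, -3, 0], [0, 0, -4, 0], [0, 0, -5, 0], [0, 0, -8, 0], [0, 0, -12, 0], [0, 0, -15, 0], [0, 0, -20, 0], [0, 0, -20, 0], [0, 0, -20, 0], [0, 0, 0, 0]]]'

```text
time: 6.98
position: [0.6004, -0.1382, 0.1855]
tcp_rot: [-0.031, 1.0, -0.001, 0.003]
contact_force: [0.8, -0.6, 0.5]
width: 0.0205
grip_force: 50.6
```

Run:
```python
from h import *
c=cam('wrist'); s=env.get_state(); print(s['width'],s['position'],s['contact_force'],s['grip_force'])
t=cam('top')
a=c['img']; b=t['img'][150:300,300:450]
out=np.zeros((420,800,3),np.uint8); out[:, :400]=a[:,80:480]; out[:400,400:800]=cv2.resize(b,(400,400),interpolation=cv2.INTER_CUBIC)
cv2.imwrite('pics/w2.png',out)
print(proj(c,(.598,-.138,.045)))
```

```text
0.020483990795942153 [ 0.59972189 -0.13803519  0.18362202] [ 0.57477068 -0.25081502 -0.15181975] 50.59994995594025
[193.29441138 283.28931281]
```

View pics/w2.png

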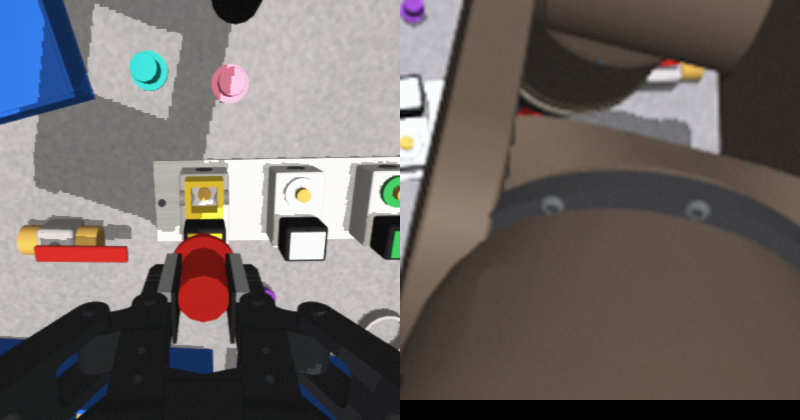

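The plug is gripped between the fingers and the socket is open. Its brass pad shows at (193,284) in full-image pixels, exactly where (0.598, -0.138) projects. Next is the bin, centred at about (0.477, -0.313).

Call:
servo_tool --rows '[[[22, -28, 0, 0], [22, -28, 0, 0], [22, -28, 0, 0], [22, -28, 0, 0], [22, -28, 0, 0], [23, -27, 0, 0], [0, 0, 0, 0], [0, 0, 30, 0], [0, 0, 35, 0], [0, 0, 35, 0], [0, 0, 25, 0], [0, 0, 15, 0], [0, 0, 8, 0], [0, 0, 0, 0], [0, 0, 0, 0]]]'

```text
time: 8.33
position: [0.4757, -0.3125, 0.0321]
tcp_rot: [-0.031, 1.0, 0.0, -0.0]
contact_force: [-0.3, -0.1, 0.3]
width: 0.0201
grip_force: 50.7
```

Call:
servo_tool --rows '[[[0, 0, 0, 0], [0, 0, 0, 0], [0, 0, 0, 0], [0, 0, -10, 0], [0, 0, -20, 0], [0, 0, -30, 0], [0, 0, -35, 0], [0, 0, -35, 0], [0, 0, -35, 0], [0, 0, -30, 0], [0, 0, 0, 0]]]' --claw 42

```text
time: 9.25
position: [0.4781, -0.3143, 0.2345]
tcp_rot: [-0.031, 1.0, -0.003, 0.004]
contact_force: [1.1, -1.4, 0.5]
width: 0.0421
grip_force: 0.0
```

Run:
```python
from h import *
s=env.get_state(); print(s['time'],s['position'],s['joint_positions'])
c=cam('wrist'); print([(d['score'],d['location'],px2z(c,d['location'],.03)) for d in env.trace('plug','wrist')])
t=cam('side'); print([(d['score'],d['location'],px2z(t,d['location'],.03)) for d in env.trace('plug','side')])
t=cam('top');im=t['img']
for n in ['probe','rest']: print(n,[(d['score'],d['location']) for d in env.trace(n,'top')])
# handle orange outline in top view
hsv=cv2.cvtColor(im,cv2.COLOR_BGR2HSV); m=cv2.inRange(hsv,(8,150,100),(18,255,255)); m[:,150:]=0; m[:200]=0
ys,xs=np.nonzero(m); print(len(ys),cv2.minAreaRect(np.stack([xs,ys],1).astype(np.float32)))
```

```text
9.25 [ 0.47810927 -0.31425754  0.23447611] [-6.34462590e-01  3.63536182e-01  1.78250706e+00 -1.04036763e-05
  9.86217989e-01 -2.26765124e+00]
[(0.86, [178.2, 286.3], array([ 0.4756443 , -0.31166493,  0.03      ])), (0.81, [212.1, 456.5], array([ 0.50168894, -0.12299704,  0.03      ])), (0.62, [203.7, 395.2], array([ 0.49640504, -0.19150761,  0.03      ])), (0.34, [323.9, 308.7], array([ 0.65561785, -0.27245839,  0.03      ]))]
[(0.71, [325.7, 282.1], array([ 0.47493089, -0.31214859,  0.03      ])), (0.68, [258.8, 259.1], array([ 0.50512736, -0.12932109,  0.03      ])), (0.6, [236.7, 340.0], array([ 0.7012516 , -0.13186267,  0.03      ])), (0.59, [281.5, 268.0], array([ 0.49572771, -0.19924292,  0.03      ])), (0.52, [218.4, 333.2], array([ 0.72212885, -0.0649398 ,  0.03      ]))]
probe [(0.61, [251.1, 126.1]), (0.59, [191.2, 336.9])]
rest [(0.9, [257.2, 143.5]), (0.29, [248.1, 124.3])]
386 ((125.5, 258.0), (54.0, 9.0), 90.0)
```

Call:
servo_tool --rows '[[[-2.3, 40, 0, 0], [-2.3, 40, 0, 0], [-2.3, 40, 0, 0], [-2.3, 40, 0, 0], [-2.3, 40, 0, 0], [-2.3, 40, 0, 0], [-2.3, 40, 0, 0], [-2.3, 40, 0, 0], [-2.3, 40, 0, 0], [-2.3, 40, 0, 0], [-2.3, 40, 0, 0], [-2.3, 40, 0, 0], [-2.3, 40, 0, 0], [-2.3, 40, 0, 0], [-2.3, 40, 0, 0], [-2.3, 40, 0, 0], [0, 0, 0, 0], [0, 0, 0, 0], [0, 0, 0, 0]]]'

```text
time: 11.18
position: [0.4721, 0.328, 0.2263]
tcp_rot: [-0.032, 0.999, -0.001, -0.001]
contact_force: [-0.2, -0.7, 0.0]
width: 0.0418
grip_force: 0.0
```

Run:
```python
from h import *
s=env.get_state(); print(s['time'],s['position'],s['tcp_rot'],s['joint_positions'][5])
c=cam('wrist');im=c['img']; cv2.imwrite('pics/w3.png',im)
hsv=cv2.cvtColor(im,cv2.COLOR_BGR2HSV); m=cv2.inRange(hsv,(8,150,100),(18,255,255))
n,l,st,ce=cv2.connectedComponentsWithStats(m); i=1+np.argmax(st[1:,4]); ys,xs=np.nonzero(l==i); r=cv2.minAreaRect(np.stack([xs,ys],1).astype(np.float32)); print(st[i],r)
for p in cv2.boxPoints(r): print(p,px2z(c,p[::-1],.092))
for t in ['probe','rest','probe_tip']: print(t,[(d['score'],d['location']) for d in env.trace(t,'wrist')])
```

```text
11.1833 [0.47208131 0.32801343 0.22634818] [-3.16352686e-02  9.99498957e-01 -6.21185713e-04 -8.11464170e-04] -1.0792193880952337
[ 272  179   26   83 1860] ((283.78387451171875, 219.89694213867188), (23.068084716796875, 82.8406753540039), 2.6630008220672607)
[270.33786 260.73666] [0.53135224 0.32031563 0.092     ]
[274.18674 177.98544] [0.45417774 0.31961614 0.092     ]
[297.2299  179.05722] [0.45387609 0.33923372 0.092     ]
[293.381   261.80844] [0.53110491 0.34148731 0.092     ]
probe [(0.93, [203.3, 284.4])]
rest [(0.59, [187.8, 272.7])]
probe_tip []
```

View pics/w3.png

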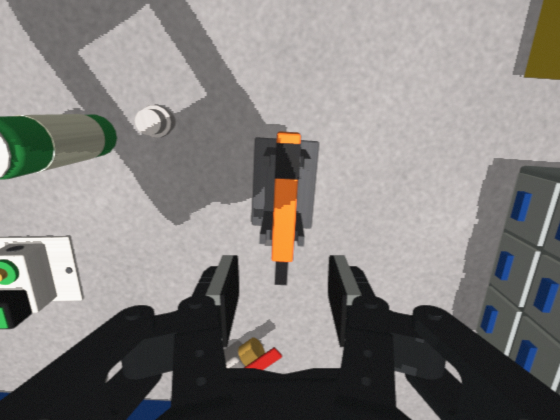

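The wrist picture shows the handle from about (132,288) to (262,282), with the black bracket ending at (284,281). It lies in both saddles and points away from the robot.

Run:
```python
from h import *
c=cam('wrist')
a=px2z(c,(133,288.5),.092);b=px2z(c,(262,282),.092);e=px2z(c,(284,281),.092)
print(a,b,e,np.linalg.norm(a-b),np.degrees(np.arctan2(b[1]-a[1],b[0]-a[0])))
for z,x in ((.008,[(138,256),(139,319),(222,251),(228,313)]),):
  P=[px2z(c,p,z) for p in x]; print(np.round(P,4),np.mean(P,0),[np.degrees(np.arctan2(*(P[i+2]-P[i])[1::-1])) for i in (0,1)])
```

```text
[0.4171733  0.32873969 0.092     ] [0.53338161 0.3302859  0.092     ] [0.55613452 0.33069072 0.092     ] 0.11621859273568538 0.7623062436473902
[[0.43   0.296  0.008 ]
 [0.427  0.3636 0.008 ]
 [0.5256 0.2937 0.008 ]
 [0.5286 0.3659 0.008 ]] [0.47780919 0.32981978 0.008     ] [np.float64(-1.3808467329425014), np.float64(1.3138049906704545)]
```

Call:
servo_tool --rows '[[[0, 0, 0, 3], [-3.2, 1.5, 20, 0], [0, 0, 35, 0], [0, 0, 35, 0], [0, 0, 30, 0], [0, 0, 20, 0], [0, 0, 14, 0], [0, 0, 10, 0], [0, 0, 0, 0], [0, 0, 0, 0]]]'

```text
time: 12.27
position: [0.4761, 0.3296, 0.0635]
tcp_rot: [-0.005, 1.0, -0.0, -0.0]
contact_force: [0.6, 0.1, 0.0]
width: 0.0419
grip_force: 0.0
```

Call:
servo_tool --rows '[[[0, 0, 0, 0], [0, 0, 0, 0], [0, 0, 0, 0], [0, 0, 0, 0], [0, 0, 0, 0], [0, 0, 0, 0]]]' --claw 8 --newtons 80

```text
time: 12.77
position: [0.4766, 0.3303, 0.0647]
tcp_rot: [-0.005, 1.0, 0.0, 0.001]
contact_force: [-0.0, -2.4, 5.9]
width: 0.0193
grip_force: 78.3
```

Call:
servo_tool --rows '[[[0, 0, -5, 0], [0, 0, -10, 0], [0, 0, -25, 0], [0, 0, -30, 0], [0, 0, -30, 0], [0, 0, -20, 4], [0, 0, -15, 6.6], [0, 0, -15, 6.6], [0, 0, -15, 6.6], [0, 0, 0, 7], [0, 0, 0, 7], [0, 0, 0, 7], [0, 0, 0, 7], [0, 0, 0, 7], [0, 0, 0, 7], [0, 0, 0, 7], [0, 0, 0, 7], [0, 0, 0, 6.8], [0, 0, 0, 0], [0, 0, 0, 0]]]'

```text
time: 14.43
position: [0.4759, 0.33, 0.2292]
tcp_rot: [0.681, 0.732, 0.0, 0.0]
contact_force: [0.0, 0.6, -2.1]
width: 0.0186
grip_force: 78.2
```

Run:
```python
from h import *
s=env.get_state(); print(s['time'],s['position'],R.from_quat(s['tcp_rot']).as_matrix().round(4).tolist(),s['width'],s['contact_force'],s['joint_positions'].round(2) if hasattr(s['joint_positions'],'round') else s['joint_positions'])
```

```text
14.4333 [0.47588506 0.32996179 0.22918365] [[-0.0731, 0.9973, 0.0007], [0.9973, 0.0731, 0.0004], [0.0004, 0.0007, -1.0]] 0.018636546561476917 [ 0.00575055  0.57588014 -2.06344456] [0.55 0.38 1.77 0.   0.99 0.48]
```

Call:
servo_tool --rows '[[[-39.9, 8.8, 0, 0], [-39.9, 8.8, 0, 0], [-39.9, 8.8, 0, 0], [-39.9, 8.8, 0, 0], [-39.9, 8.8, 0, 0], [-39.9, 8.8, 0, 0], [-39.9, 8.8, 0, 0], [-39.9, 8.8, 0, 0], [-39.9, 8.8, 0, 0], [-39.9, 8.4, 0, 0], [0, 0, 0, 0], [0, 0, 30, 0], [0, 0, 35, 0], [0, 0, 24, 0], [0, 0, 10, 0], [0, 0, 0, 0], [0, 0, 0, 0], [0, 0, 0, 0]]]'

```text
time: 15.93
position: [0.592, -0.0621, 0.131]
tcp_rot: [0.682, 0.732, 0.001, 0.001]
contact_force: [0.1, 0.2, -1.2]
width: 0.0187
grip_force: 78.4
```

Run:
```python
from h import *
s=env.get_state(); p=np.array(s['position']); M=R.from_quat(s['tcp_rot']).as_matrix()
tip=p-.0767*M[:,0]+np.array([0,0,-.0447]); print(s['time'],p,s['contact_force'],'tip',tip)
c=cam('side'); q=proj(c,tip); r0=proj(c,(.598,-.138,.064)); print(q,r0,p)
im=c['img']; rr,cc=int(r0[0]),int(r0[1]); cr=cv2.resize(im[rr-40:rr+35,cc-50:cc+50],(560,420),interpolation=cv2.INTER_CUBIC)
f=lambda v:(int((v[1]-cc+50+.5)*5.6),int((v[0]-rr+40+.5)*5.6))
cv2.circle(cr,f(q),4,(255,0,255),1)
for z in (.045,.064): cv2.circle(cr,f(proj(c,(.598,-.138,z))),4,(0,255,0),1)
t=cam('top'); 
cv2.imwrite('pics/s4.png',cr)
print([(d['score'],d['location']) for n in ('wrist','side') for d in (cam(n),env.trace('probe_tip',n))[1]])
```

```text
15.9333 [ 0.59204878 -0.06209714  0.13100019] [ 0.09302868  0.18334255 -1.18412563] tip [ 0.59746562 -0.13860561  0.08634152]
[229.6858621  301.26312408] [237.78033391 300.90883716] [ 0.59204878 -0.06209714  0.13100019]
[]
```

View pics/s4.png

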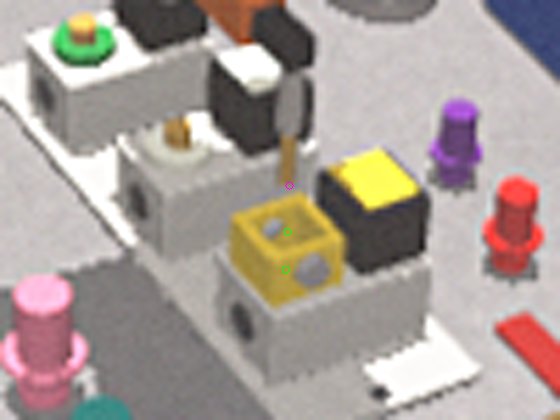

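The side crop shows the pin tip where my prediction puts it, centred over the open socket. I'll lower it in two stages.

Call:
servo_tool --rows '[[[0.5, 0.5, 10, 0], [0, 0, 15, 0], [0, 0, 10, 0], [0, 0, 4, 0], [0, 0, 2, 0], [0, 0, 1.5, 0], [0, 0, 1, 0], [0, 0, 0, 0], [0, 0, 0, 0]]]'

```text
time: 16.98
position: [0.5915, -0.0616, 0.0862]
tcp_rot: [0.682, 0.731, 0.0, 0.0]
contact_force: [-2.0, 1.2, 1.1]
width: 0.019
grip_force: 78.7
```

Call:
servo_tool --rows '[[[0, 0, 0, 0], [0, 0, 0, 0], [0, 0, 0, 0], [0, 0, 0, 0], [0, 0, 0, 0], [0, 0, 0, 0], [0, 0, 0, 0], [0, 0, 0, 0], [0, 0, 0, 0], [0, 0, 0, 0]]]'

```text
time: 17.82
position: [0.5915, -0.0616, 0.0858]
tcp_rot: [0.682, 0.731, 0.0, 0.0]
contact_force: [0.6, 0.7, -0.2]
width: 0.0191
grip_force: 78.7
```

Call:
servo_tool --rows '[[[0, 0, -3, 0], [0, 0, -10, 0], [0, 0, -20, 0], [0, 0, -15, 0], [0, 0, -7, 0], [0, 0, 0, 0], [0, 0, 0, 0], [0, 0, 0, 0]]]'

```text
time: 18.48
position: [0.5909, -0.0614, 0.1402]
tcp_rot: [0.682, 0.731, -0.0, -0.0]
contact_force: [0.2, 0.0, -1.1]
width: 0.0183
grip_force: 78.3
```

The touch force read 2.3 N and later only about 0.9 N above baseline. Before going on I'll check the sensor noise and whether the probe tilted in the grip.

Run:
```python
from h import *
s=env.get_state(); p=np.array(s['position']); M=R.from_quat(s['tcp_rot']).as_matrix()
tip=p-.0767*M[:,0]+np.array([0,0,-.0447]); print(s['time'],p,'tip',tip)
F=[]
for i in range(6):
    c=cam('side'); F.append(env.get_state()['contact_force'])
F=np.array(F); print(F.mean(0),F.std(0))
q=proj(c,tip); im=c['img']; rr,cc=int(q[0]),int(q[1]); cr=cv2.resize(im[rr-50:rr+25,cc-70:cc+30],(800,600),interpolation=cv2.INTER_CUBIC)
f=lambda v:(int((v[1]-cc+70+.5)*8),int((v[0]-rr+50+.5)*8))
P=lambda x,y,z: f(proj(c,p-(.0767-.078)*0*M[:,0]-M[:,0]*(x-.0013)+M[:,1]*y+np.array([0,0,.0053+z])))
for a,b in [((.078,0,0),(.078,0,-.05)),((-.058,-.01,.022),(.058,-.01,.022)),((-.058,-.01,0),(.058,-.01,0)),((.058,-.01,0),(.058,-.01,.022))]: cv2.line(cr,P(*a),P(*b),(255,0,255),1)
cv2.imwrite('pics/s5.png',cr)
```

```text
18.4833 [ 0.59088807 -0.06144346  0.14016295] tip [ 0.59619834 -0.13795941  0.09544746]
[ 0.12168018 -0.09256076 -1.61644835] [0.61788844 0.37098513 0.3579035 ]
```

View pics/s5.png

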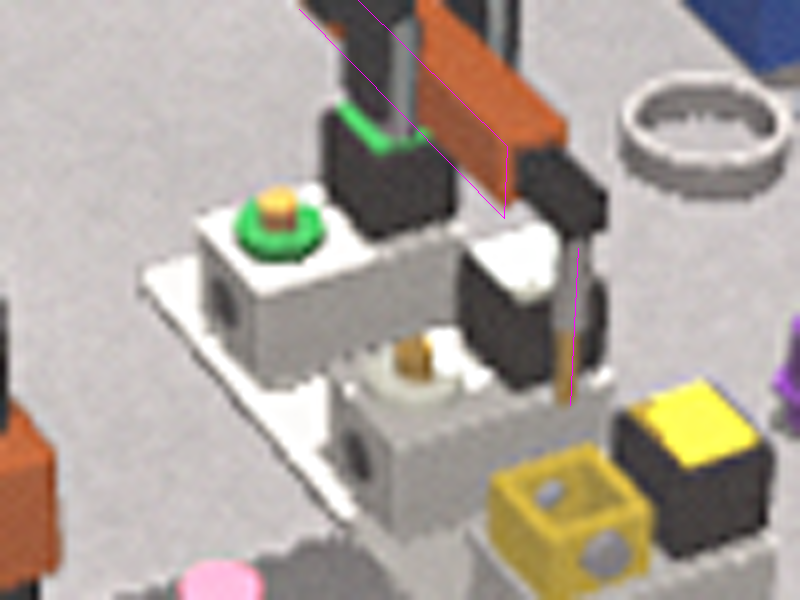

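The tip is within 1 pixel of the prediction and the handle is barely pitched. The force noise is about 0.4 N, so the touch was real but light. I'll repeat the yellow touch about 1.2 mm deeper and average the force, so the half second is certain.

Call:
servo_tool --rows '[[[-0.8, 1.5, 10, 0], [0, 0, 20, 0], [0, 0, 15, 0], [0, 0, 5, 0], [0, 0, 3, 0], [0, 0, 2, 0], [0, 0, 1, 0], [0, 0, 0, 0], [0, 0, 0, 0], [0, 0, 0, 0], [0, 0, 0, 0], [0, 0, 0, 0], [0, 0, 0, 0], [0, 0, 0, 0]]]'

```text
time: 19.95
position: [0.5931, -0.0623, 0.0849]
tcp_rot: [0.682, 0.731, 0.0, 0.0]
contact_force: [-0.7, 0.4, 1.2]
width: 0.0187
grip_force: 78.7
```

Run:
```python
from h import *
F=[]
for i in range(8):
    env.capture('top'); F.append(env.get_state()['contact_force'])
F=np.array(F); print(F.mean(0),F.std(0),env.get_state()['position'])
```

```text
[-0.54269711  0.18736913  1.87195192] [0.2441436  0.25318146 0.53057006] [ 0.59307768 -0.06220455  0.08484092]
```

Call:
servo_tool --rows '[[[0, 0, -5, 0], [0, 0, -20, 0], [0, 0, -20, 0], [30, 0, 0, 0], [30, 0, 0, 0], [24.8, 0, 0, 0], [0, 0, 0, 0], [0, 0, 15, 0], [0, 0, 12, 0], [0, 0, 4, 0], [0, 0, 2, 0], [0, 0, 1, 0], [0, 0, 0, 0], [0, 0, 0, 0], [0, 0, 0, 0]]]'

```text
time: 21.6
position: [0.5871, 0.0221, 0.0962]
tcp_rot: [0.682, 0.731, 0.0, 0.0]
contact_force: [-3.0, -0.2, 2.0]
width: 0.0188
grip_force: 78.8
```

```bash
cat > f.py <<'E'
from h import *
F=[]
for i in range(10):
    env.capture('top'); F.append(env.get_state()['contact_force'])
F=np.array(F); s=env.get_state(); p=np.array(s['position']); M=R.from_quat(s['tcp_rot']).as_matrix()
print(s['time'],F.mean(0),F.std(0),p,'tip',p-.0767*M[:,0]+np.array([0,0,-.0447]))
c=cam('side'); cv2.imwrite('pics/last.png',c['img'])
E
python3 f.py
```

```text
22.1 [-1.78932377 -1.14137607  1.43943391] [0.41861896 0.43661982 0.39615353] [0.58713392 0.02232521 0.09582755] tip [ 0.59244789 -0.05419048  0.05113452]
```

Run:
```python
from h import *
im=cv2.imread('pics/last.png'); cv2.imwrite('pics/s6.png',cv2.resize(im[175:250,240:340],(560,420),interpolation=cv2.INTER_CUBIC))
```

View pics/s6.png

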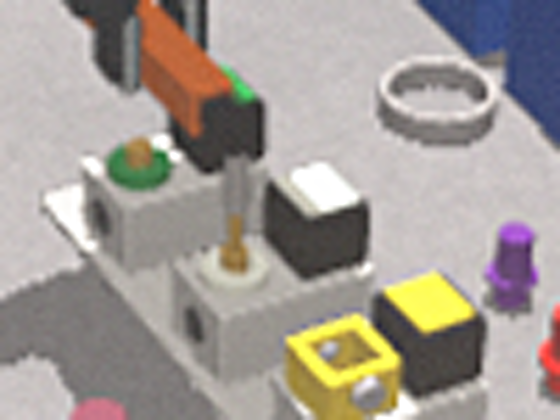

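Call:
servo_tool --rows '[[[0, 0, 0, 0], [0, 0, 0, 0], [0, 0, 0, 0], [0, 0, 0, 0]]]'

```text
time: 22.48
position: [0.5872, 0.0224, 0.0958]
tcp_rot: [0.682, 0.731, 0.0, 0.0]
contact_force: [-1.1, -1.7, 1.7]
width: 0.0184
grip_force: 78.8
```

The pin stands on the white valve's brass pad at about 2.9 N. Green is next, 85 mm along the row.

Call:
servo_tool --rows '[[[0, 0, -5, 0], [0, 0, -15, 0], [0, 0, -10, 0], [30, 0, 0, 0], [30, 0, 0, 0], [25, 0, 0, 0], [0, 0, 0, 0], [0, 0, 12, 0], [0, 0, 10, 0], [0, 0, 4, 0], [0, 0, 2.5, 0], [0, 0, 1.5, 0], [0, 0, 0, 0], [0, 0, 0, 0], [0, 0, 0, 0]]]'

```text
time: 23.73
position: [0.5812, 0.1068, 0.096]
tcp_rot: [0.682, 0.731, -0.0, 0.0]
contact_force: [-1.7, -1.1, 1.6]
width: 0.0188
grip_force: 78.8
```

```bash
python3 f.py
python3 - <<'E'
from h import *
im=cv2.imread('pics/last.png'); cv2.imwrite('pics/s7.png',cv2.resize(im[155:230,220:320],(560,420),interpolation=cv2.INTER_CUBIC))
E
```

```text
24.2333 [-1.19909166 -1.44346253  1.31550217] [0.35120767 0.32641567 0.45538796] [0.58128426 0.1071618  0.09587455] tip [0.58660478 0.03064656 0.05118167]
```

Call:
servo_tool --rows '[[[0, 0, 0, 0], [0, 0, 0, 0], [0, 0, 0, 0], [0, 0, 0, 0]]]'

```text
time: 24.62
position: [0.5813, 0.1072, 0.0958]
tcp_rot: [0.682, 0.731, 0.0, 0.0]
contact_force: [-0.4, -1.8, 2.2]
width: 0.0184
grip_force: 78.8
```

View pics/s7.png

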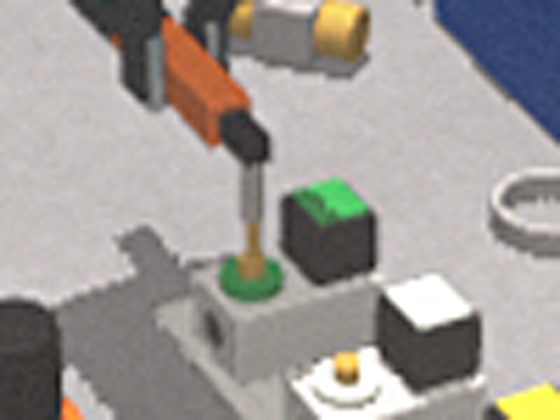

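The pin stood on the green pad at about 2.8 N for over half a second. Now I take the probe back to its rest by the same way.

Call:
servo_tool --rows '[[[0, 0, -8, 0], [0, 0, -25, 0], [0, 0, -35, 0], [0, 0, -35, 0], [0, 0, -30, 0], [0, 0, 0, 0], [38.4, -14.7, 0, 0], [38.4, -14.7, 0, 0], [38.4, -14.7, 0, 0], [38.4, -14.7, 0, 0], [38.4, -14.7, 0, 0], [38.2, -14.6, 0, 0], [0, 0, 0, -7], [0, 0, 0, -7], [0, 0, 0, -7], [0, 0, 0, -7], [0, 0, 0, -7], [0, 0, 0, -7], [0, 0, 0, -7], [0, 0, 0, -7]]]'

```text
time: 26.28
position: [0.4771, 0.3309, 0.2288]
tcp_rot: [0.256, 0.967, 0.0, -0.0]
contact_force: [0.5, 0.8, -1.7]
width: 0.0186
grip_force: 78.5
```

Call:
servo_tool --rows '[[[0, 0, 0, -7], [0, 0, 0, -7], [0, 0, 0, -7], [0, 0, 0, -7], [0, 0, 0, -2.6], [0, 0, 0, 0], [0, 0, 0, 0], [0, 0, 0, 0]]]'

```text
time: 26.95
position: [0.4772, 0.3308, 0.2288]
tcp_rot: [-0.004, 1.0, 0.0, -0.0]
contact_force: [-0.6, 0.8, -2.3]
width: 0.0186
grip_force: 78.5
```

Run:
```python
from h import *
s=env.get_state(); print(s['time'],s['position'],s['tcp_rot'])
M=R.from_quat(s['tcp_rot']).as_matrix(); d=np.array([.4766,.3303,.0647])-s['position']; print('shift to grasp pose (tool mm)',1000*M.T@d)
p=np.array(s['position'])
# handle pose in hand from side camera: orange mask vs predicted handle box
c=cam('side'); hsv=cv2.cvtColor(c['img'],cv2.COLOR_BGR2HSV); m=cv2.inRange(hsv,(5,120,60),(18,255,255))
n,l,st,ce=cv2.connectedComponentsWithStats(m)
W=lambda x,y,z: p-M[:,0]*(x-.0013)+M[:,1]*y+np.array([0,0,.0053+z])
pts={k:np.round(proj(c,W(*k))[::-1],1) for k in [(-.058,-.01,.022),(-.058,-.01,0),(.058,-.01,0),(.058,-.01,.022),(.078,0,-.05)]}
print(pts); print([s_.tolist() for s_ in st[1:] if s_[4]>25])
print([(round(d['score'],2),d['location'],np.argwhere(d['pixels']).min(0),np.argwhere(d['pixels']).max(0)) for d in env.trace('probe','side')])
for i in range(1,n):
    if st[i,4]>60:
        k=l==i; ys,xs=np.nonzero(k)
        print(i,[(int(x),int(ys[xs==x].min()),int(ys[xs==x].max())) for x in np.unique(xs)[::4]])
```

```text
26.95 [0.47723555 0.33077345 0.22878773] [-3.92306968e-03  9.99992303e-01  2.53490105e-05 -5.60575840e-05]
shift to grasp pose (tool mm) [  0.62088533  -0.47684264 164.08777922]
{(-0.058, -0.01, 0.022): array([158.3,  90.4]), (-0.058, -0.01, 0): array([159.5,  98.8]), (0.058, -0.01, 0): array([203.6,  92.3]), (0.058, -0.01, 0.022): array([202.9,  84.2]), (0.078, 0, -0.05): array([211.1, 107.8])}
[[1, 0, 97, 46, 3204], [186, 82, 17, 12, 166], [157, 85, 21, 13, 155], [402, 208, 28, 19, 182], [423, 225, 29, 16, 101], [209, 226, 28, 27, 457]]
[(0.82, [91.5, 186.2], array([ 82, 157]), array([106, 211]))]
1 [(1, 0, 0), (5, 0, 13), (9, 0, 28), (13, 0, 38), (17, 0, 42), (21, 0, 44), (25, 2, 44), (29, 0, 43), (33, 0, 43), (37, 0, 43), (41, 0, 42), (45, 0, 42), (49, 0, 42), (53, 0, 41), (57, 0, 41), (61, 1, 41), (65, 0, 40), (69, 0, 40), (73, 1, 40), (77, 0, 39), (81, 0, 38), (85, 0, 38), (89, 0, 38), (93, 16, 37), (97, 35, 37)]
2 [(186, 84, 87), (190, 84, 93), (194, 83, 92), (198, 82, 92), (202, 84, 91)]
3 [(157, 88, 91), (161, 91, 97), (165, 91, 96), (169, 91, 96), (173, 86, 95), (177, 89, 95)]
20 [(402, 219, 221), (406, 214, 223), (410, 215, 225), (414, 218, 226), (418, 210, 220), (422, 211, 222), (426, 213, 222)]
32 [(423, 237, 240), (427, 235, 238), (431, 233, 237), (435, 234, 236), (439, 227, 236), (443, 233, 233), (447, 230, 234), (451, 229, 229)]
33 [(209, 227, 228), (213, 226, 235), (217, 233, 251), (221, 234, 252), (225, 233, 250), (229, 231, 249), (233, 228, 248)]
```

The held probe matches its predicted outline to within 1 to 2 px, so I lower it into the saddles.

Call:
servo_tool --rows '[[[0.6, -0.5, 20, 0], [0, 0, 35, 0], [0, 0, 35, 0], [0, 0, 30, 0], [0, 0, 20, 0], [0, 0, 10, 0], [0, 0, 6, 0], [0, 0, 4, 0], [0, 0, 2, 0], [0, 0, 1, 0], [0, 0, 0, 0], [0, 0, 0, 0], [0, 0, 0, 0]]]'

```text
time: 28.13
position: [0.4771, 0.3304, 0.0665]
tcp_rot: [-0.005, 1.0, 0.0, 0.0]
contact_force: [-0.6, -0.5, -0.7]
width: 0.019
grip_force: 78.5
```

Call:
servo_tool --rows '[[[0, 0, 1, 0], [0, 0, 0.5, 0], [0, 0, 0.5, 0], [0, 0, 0, 0], [0, 0, 0, 0], [0, 0, 0, 0]]]'

```text
time: 28.63
position: [0.477, 0.3303, 0.0647]
tcp_rot: [-0.005, 1.0, 0.0, 0.0]
contact_force: [-3.4, -2.8, 15.2]
width: 0.0188
grip_force: 81.1
```

Call:
servo_tool --rows '[[[0, 0, -0.5, 0], [0, 0, 0, 0], [0, 0, 0, 0], [0, 0, 0, 0], [0, 0, 0, 0], [0, 0, 0, 0]]]' --claw 40

```text
time: 29.13
position: [0.4767, 0.3302, 0.0642]
tcp_rot: [-0.005, 1.0, -0.0, -0.0]
contact_force: [0.3, 0.0, 0.2]
width: 0.0398
grip_force: 0.0
```

Call:
servo_tool --rows '[[[0, 0, -10, 0], [0, 0, -20, 0], [0, 0, -30, 0], [0, 0, -35, 0], [0, 0, -35, 0], [0, 0, -35, 0], [0, 0, 0, 0], [0, 0, 0, 0]]]'

```text
time: 29.8
position: [0.4778, 0.3309, 0.2323]
tcp_rot: [-0.005, 1.0, 0.001, 0.002]
contact_force: [0.2, -1.2, -0.8]
width: 0.0403
grip_force: 0.0
```

Run:
```python
from h import *
s=env.get_state(); print(s['time'],s['position'],s['contact_force'])
c=cam('wrist');im=c['img']
hsv=cv2.cvtColor(im,cv2.COLOR_BGR2HSV); m=cv2.inRange(hsv,(8,150,100),(18,255,255))
n,l,st,ce=cv2.connectedComponentsWithStats(m); i=1+np.argmax(st[1:,4]); ys,xs=np.nonzero(l==i); r=cv2.minAreaRect(np.stack([xs,ys],1).astype(np.float32))
for p in cv2.boxPoints(r): print(p,px2z(c,p[::-1],.092))
a=cv2.imread('pics/side0.png').astype(int); b=cam('side')['img'].astype(int)
d=(np.abs(a-b).max(2)>60).astype(np.uint8); n,l,st,ce=cv2.connectedComponentsWithStats(cv2.dilate(d,np.ones((3,3))))
print([x.tolist() for x in st[1:] if x[4]>30])
for k in ('probe','rest'): print(k,[(q['score'],q['location'],int(q['pixels'].sum())) for q in env.trace(k,'side')])
print(d[130:180,155:225].sum())
```

```text
29.8 [0.477801   0.33089669 0.23233845] [ 0.20792766 -1.19202626 -0.79364294]
[271. 170.] [0.4544596  0.32106987 0.092     ]
[293. 170.] [0.45429661 0.34002991 0.092     ]
[293. 252.] [0.5312861  0.34142283 0.092     ]
[271. 252.] [0.53144223 0.32095707 0.092     ]
[[10, 0, 39, 5, 142], [157, 0, 36, 99, 1959], [17, 8, 41, 61, 1561], [0, 105, 189, 208, 11007], [56, 125, 28, 9, 118], [178, 141, 14, 7, 73], [202, 177, 23, 29, 373], [0, 200, 8, 10, 44], [293, 221, 18, 23, 307], [273, 310, 20, 34, 556], [36, 312, 29, 34, 232], [0, 345, 33, 23, 409]]
probe [(0.81, [146.8, 190.5], 510)]
rest [(0.68, [165.6, 179.9], 442)]
41
```

```bash
python3 -c "
from bench import env
print(env.hand_in())"
```

```text
the job is handed in; nothing more can be done
None
```

The job is handed in, with no verdict shown: the plug is in the bin, the probe touched yellow (twice, the second firmer), white and green in order for over half a second each at about 3 N, it is back on its rest to within about 1 mm, nothing else visibly moved in a before/after side-camera comparison, and it took about 30 s of the 72 s.

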